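# Fit the bayonet filler cap on a hydraulic power pack

## Task

Pull the orange transport plug out of the power pack's filler neck and put it in the green scrap bin. Then fit the steel filler cap in the neck: set its lugs in the slots, push it down against the spring, turn it about a quarter clockwise and let it spring up until it clicks home and stays locked. Leave the hammer, the hinge plate and the flat bar where they lie.

Things in the scene. Friction and masses are not known exactly. Their poses are not given: they have to be found in the camera images.
- tank: Fixed power pack: blue tank 170 (x) by 320 (y) by 90 mm high, origin under its centre on the bench, z up. On it at y = +85 mm a grey upright motor, 116 mm across over its fins (a black box reaches 80 mm from its centre towards -x), its top 175 mm over the bench; at y = -85 mm the filler neck, 68 mm across, rising 35 mm above the tank. Position and yaw vary.
- neck_mouth (a point): Centre of the filler neck's top face, 125 mm above the bench; axes parallel to the tank's. The mouth is a 40 mm round hole in a lip 8 mm thick with free room below. Two opposite slots through the lip, 14 mm wide, reach 29 mm from the axis; they lie on the line turned +80 deg (counter-clockwise from above) from this x axis.
- slot_mark (a point): One of two white paint marks on the tank top, on the line of the slots, 49 mm from the neck's axis. Stops keep the lugs from turning counter-clockwise from the slots.
- lock_mark (a point): One of two red paint marks on the tank top, 49 mm from the neck's axis on neck_mouth's x axis: the lock position, 80 deg clockwise (from above) of the slots. There two notches, 13 mm wide and 4 mm deep, are cut in the lip's underside; stops let the lugs turn at most about 5 deg beyond.
- spring (a joint): Spring plate (yellow disc, 35 mm across) in the neck: its compression in m, 0 at rest with its top 8 mm below the mouth, 0.013 at most. It pushes up with 6 N at 0 plus 0.6 N per mm.
- cap: Loose steel filler cap, about 0.18 kg, standing on the bench on its spigot; origin at the centre of the spigot's underside, z up. Spigot 36 mm across, 18.5 mm long, foot chamfered; flange 72 mm across, from 18.5 to 23.5 mm up; upright black grip bar 56 mm long (x), 16 mm thick (y), from 23.5 to 59.5 mm up. A half turn about z gives the same cap.
- cap_lug (a point): Tip of one of the two opposite lugs on the cap's x axis (in line with the bar), 25 mm from the axis; 9 mm wide, 2 to 7 mm above the cap's origin. The cap's origin below the neck's mouth: about 8 mm resting on the spring in the slots; 16 to 18 mm while the lugs turn freely under the lip (the flange hits the neck at 18.5); 11 mm locked in the notches.
- cap_grip (a point): Point on the cap's grip bar, 46 mm above the cap's origin: a place to pinch it across its 16 mm thickness (cap y), from above. Axes as the cap.
- plug: Loose orange plastic transport plug, about 40 g, resting in the neck; origin at the centre of its underside, z up. Stub 34 mm across and 6 mm long (inside the mouth), flange 62 mm across from 6 to 10 mm, round grip post 24 mm across from 10 to 46 mm. It lifts straight out.
- plug_grip (a point): Point on the axis of the plug's grip post, 36 mm above the plug's origin.
- bin: Fixed green open scrap bin 160 by 160 by 55 mm high, walls and floor 4 to 5 mm; origin at the centre of its underside.
- hammer: Steel hammer, 260 mm long, lying crosswise (along the bench's y) on the bench in front of the tank; to be left alone.
- hinge_plate: Dark steel plate 75 by 60 by 6 mm with a round knuckle on one edge, beside the tank; origin at the centre of its underside; to be left alone.
- flat_bar: Steel flat bar 150 by 22 by 10 mm lying beside the tank; origin at the centre of its underside; to be left alone.
There are look-alikes about, which are no part of the job. Several things look just like the cap: the one meant starts farthest to the robot's right.

How it is judged (in metres and radians):
On the way, in this order (a step that is already met when the one before it is completed fails the run):
1. the plug lies in the scrap bin (x of plug in the frame of bin between -0.08 and 0.08 m and y of plug in the frame of bin between -0.08 and 0.08 m and height (world z) of plug below 0.06 m), for 0.2 s.
2. the cap stands in the neck and is pushed down against the spring, its lugs below the lip (horizontal distance between cap and neck_mouth below 0.005 m and z of cap in the frame of neck_mouth below -0.0145 m and value of joint spring above 0.005 m), for 0.05 s.
At the end, for the whole second after the job is handed in: Plug at rest in the bin. Cap released, still and locked: within 5 mm of the neck axis, tilt under 0.1 rad, bar within 0.16 rad of the neck x axis (either way round), origin 9 to 13.5 mm below the mouth (lugs sprung up into the notches), spring compressed over 1 mm (all of step 1 and horizontal distance between cap and neck_mouth below 0.005 m and z of cap in the frame of neck_mouth between -0.0135 and -0.009 m and angle between the x axis of cap and the x axis of neck_mouth, either way round below 0.16 rad and angle between cap's own z axis and vertical below 0.1 rad and value of joint spring above 0.001 m and linear speed of each of cap, plug below 0.02 m/s); the robot touches nothing.
It fails at once if the hammer, hinge plate or flat bar is moved more than 30 mm (distance of any of hammer, hinge_plate, flat_bar from where it was at the start of the episode above 0.03 m).
It also fails if it takes over 70 s, if anything falls off the work surface, if the arm or the gripper's body presses on something with over 40 N, if the wrist force passes 120 N, or if a joint passes its speed limit or range.

## Robot

A 6-joint arm with a two-finger parallel gripper is mounted at the origin on the work surface. World frame = base frame: x ahead of the robot, y to its left, z up, the work surface at z = 0. Lengths are in m, angles in degrees, forces in N, time in s.
With the tool pointing down it reaches from about 0.375 to 0.9 m from the base axis. Payload 3.1 kg.
Tool frame: the origin (TCP) lies at the very end of the fingers, on their centre line; the grasp point (between the pads) lies 19 mm behind it; z points along the fingers, x is the direction in which the jaws open and shut, and the axes are right-handed (so a half turn about z gives the same grasp; the last joint's range is limited). The gripper opens to 87 mm and grips with 3 to 60 N. Pads are 19 mm wide; open, the fingers measure 117 mm over their backs; the gripper's body (75 mm by 190 mm) begins 51 mm behind the grasp point.
Start: joints at [67.065, 30.224, 82.088, -0, 67.689, -10.227], TCP at [0.137, 0.61, 0.223] pointing down, gripper open.
Joint ranges: [-176.69, 176.69], [-43.24, 126.21], [12.49, 139.97], [-82, 262], [0, 151.66], [-163.58, 163.58]. Speed limits (degrees/s): [159.86, 159.86, 180, 180, 180, 180].

## Interface

Orientations are given as a 3x3 rotation matrix whose columns are the frame's x, y, z axes.
In Python, from rig import bot gives the robot as it stands.
- The arm moves only by the tool arm_command, never from a script. Its argument "plan" is a list of rows, each an object of numbers: "claw": the opening, from 0 (shut) to 1 (fully open); "dx", "dy", "dz": the shift along the tool's x, y, z in cm; "twist": the turn about the tool's z in degrees. A call has 1 to 8 rows; each row is the pose to reach, as a shift and turn from the pose measured when the call began, along the tool's axes at that moment; what a row does not reach only later rows make up. A row lasts 1/12 s, in which the tool goes at most 41.7 mm and 7.16 degrees, less where a joint would pass 70% of its speed; a pose out of reach is approached as far as the arm can. A call with a gripper value outside its range is refused whole. The fingers move at their own pace and stop on an object; the grip force is fixed at half the most. Time passes only in rows, so rows that repeat a pose let the fingers close. It gives the time, the measured TCP pose, the force and the opening at its end, in the units of the state.
- bot.read_state(): the state, without advancing time (a new reading comes with each control period).
- bot.capture(name): name is "scene" or "side" or "wrist"; returns the picture (420x560x3 uint8, red, green, blue); there is no depth.
- bot.calibration(name): a dict with "intrinsics" (3x3 intrinsics, pixels), "k1" (the pictures are not rectified: a ray, as slopes to the right and down, at radius r is drawn at 1 + k1 r^2 times it, then the intrinsics apply), "rvec" (rotation vector, rad) and "tvec" (3), from world to camera coordinates, as OpenCV has them; the wrist camera has in their place "T_tool_cam" (4x4, takes a point from camera to tool coordinates, whose origin is the TCP and whose axes are the tool frame's). Camera axes: x right, y down, z forward; pixel columns grow to the right and rows downward; lengths in m; the calibration is good to about 2 mm. A picture is of the moment at which its call begins: read the wrist's pose just before it. calibration takes no time and is no camera call.
- bot.hand_in(): hands the job in, once; it reports no verdict.
The state is a dict: "time_s": time; "joint_positions": joint angles; "qvel": joint speeds; "tau": joint torques, N m; "position": TCP position; "tcp_rot": TCP orientation; "force": force on the tool from outside, world axes, zero at the start; "moment": the same for the moment, N m; "opening": opening from 0.0 (shut) to 1.0 (fully open).
Only numpy, scipy, OpenCV 4.12 (cv2) and the standard library are available. Lean on these libraries where they do the work, as an engineer would, in place of code of your own. Each camera call takes 0.05 s, during which the arm holds its last target.

## Working session

There is one attempt and no reset: what is moved stays moved. The work goes in short steps, Python scripts to look and compute and a tool call to move; the robot and the scene stay as the last step left them, time stands still between calls to the robot, and variables do not carry over. Pictures are saved under pics/ and viewed, and the job is handed in when it is done.

Besides the shell and the picture viewer there is one more tool, called after "Emit:" as name([rows], argument=value, ...), one row to a line, values as JSON. arm_command: Moves the arm, as the interface text tells. Its arguments: {"type":"object","properties":{"plan":{"type":"array"}},"required":["plan"]}

```bash
mkdir -p pics; ls
python3 - <<'E'
from rig import bot
import cv2
s=bot.read_state();print(s)
for n in ["scene","side","wrist"]:
    im=bot.capture(n);cv2.imwrite(f"pics/{n}0.png",im[:,:,::-1]);print(n,bot.calibration(n))
E
```

```text
pics
{'time_s': 0.0, 'joint_positions': array([ 6.70660762e+01,  3.02796227e+01,  8.21571846e+01, -1.33062775e-04,
        6.76897373e+01, -1.02256531e+01]), 'qvel': array([-0.00351098, -0.10249983,  0.00414084,  0.01308273,  0.03978352,
        0.12288483]), 'tau': array([ 1.63296063e-04, -4.40041745e+01, -1.76589113e+01,  6.32616598e-02,
        5.81828132e-02, -1.38435521e-04]), 'position': array([0.13715152, 0.60900283, 0.22156018]), 'tcp_rot': array([[ 2.19985225e-01,  9.75502826e-01, -8.58652017e-04],
       [ 9.75500781e-01, -2.19986555e-01, -2.03487489e-03],
       [-2.17391811e-03, -3.89973302e-04, -9.99997561e-01]]), 'force': array([-0.00260777, -0.02211803,  0.44725834]), 'moment': array([-0.01611751, -0.00170245,  0.02687638]), 'opening': 1.0003276262474687}
scene {'intrinsics': array([[426.35830004,   0.        , 278.615415  ],
       [  0.        , 426.35830004, 213.69667546],
       [  0.        ,   0.        ,   1.        ]]), 'k1': -0.06681139242987702, 'rvec': array([ 1.95946807,  1.40364353, -0.582501  ]), 'tvec': array([-0.22892831, -0.28484492,  1.43515395])}
sid
[... 172 characters left out ...]
'k1': -0.08412455827297875, 'rvec': array([ 2.33292201, -0.02792425,  0.00705359]), 'tvec': array([-0.55193403,  0.12213322,  1.25862447])}
wrist {'intrinsics': array([[353.57870483,   0.        , 277.73832458],
       [  0.        , 353.57870483, 214.91460204],
       [  0.        ,   0.        ,   1.        ]]), 'k1': -0.052746209771299304, 'T_tool_cam': array([[ 9.99999553e-01, -5.39775523e-04, -7.76101650e-04,
         7.01557305e-04],
       [ 7.48104740e-04,  9.53751393e-01,  3.00595609e-01,
        -8.32313135e-02],
       [ 5.77953878e-04, -3.00596056e-01,  9.53751371e-01,
        -1.62645957e-01],
       [ 0.00000000e+00,  0.00000000e+00,  0.00000000e+00,
         1.00000000e+00]])}
```

View pics/scene0.png

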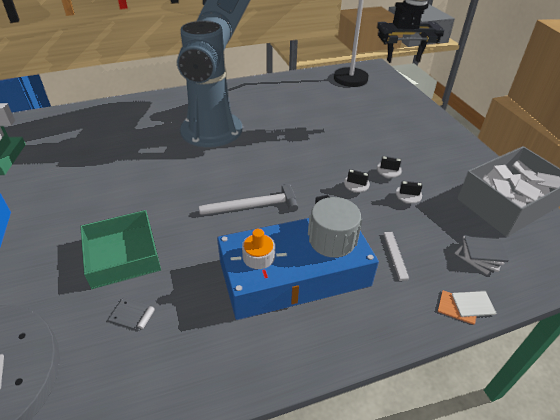

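View pics/side0.png

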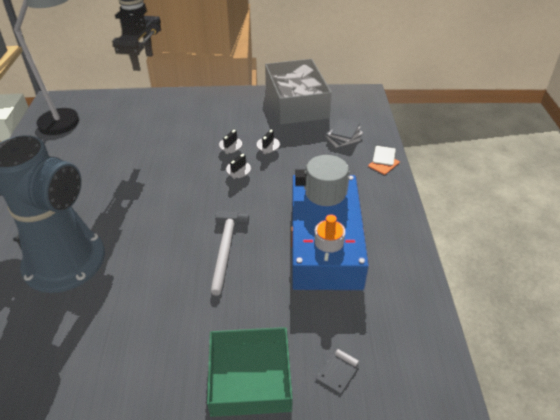

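View pics/wrist0.png

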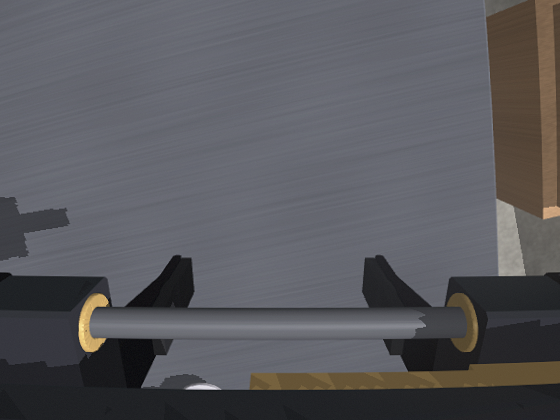

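The scene and side pictures show three caps at y≈0.2–0.3. In the side view (y is up in the picture), the one at (238,168) is farthest right. I'll write helpers and measure it.

```bash
cat > h.py <<'E'
import numpy as np, cv2
from rig import bot
def ray(n,uv,st=None):
    c=bot.calibration(n);K=c["intrinsics"];p=np.array(uv,float)
    d=np.array([(p[0]-K[0,2])/K[0,0],(p[1]-K[1,2])/K[1,1]]);u=d.copy()
    for _ in range(20): u=d/(1+c["k1"]*(u@u))
    v=np.array([u[0],u[1],1.])
    if n=="wrist":
        T=c["T_tool_cam"];R=st["tcp_rot"]@T[:3,:3];o=st["position"]+st["tcp_rot"]@T[:3,3]
        return o,R@v
    R=cv2.Rodrigues(c["rvec"])[0];return -R.T@c["tvec"],R.T@v
def atz(n,uv,z,st=None):
    o,d=ray(n,uv,st);return o+d*(z-o[2])/d[2]
def tri(*rs):
    A=np.zeros((3,3));b=np.zeros(3)
    for o,d in rs:
        d=d/np.linalg.norm(d);P=np.eye(3)-np.outer(d,d);A+=P;b+=P@o
    X=np.linalg.solve(A,b)
    return X,[np.linalg.norm(np.cross(X-o,d/np.linalg.norm(d))) for o,d in rs]
def proj(n,X,st=None):
    c=bot.calibration(n);K=c["intrinsics"]
    if n=="wrist":
        T=c["T_tool_cam"];R=(st["tcp_rot"]@T[:3,:3]).T;o=st["position"]+st["tcp_rot"]@T[:3,3];v=R@(np.array(X)-o)
    else:
        v=cv2.Rodrigues(c["rvec"])[0]@np.array(X)+c["tvec"]
    u=v[:2]/v[2];u=u*(1+c["k1"]*(u@u));return K[:2,:2]@u+K[:2,2]
def crop(im,x0,y0,x1,y1,f,name):
    c=cv2.resize(im[y0:y1,x0:x1],None,fx=f,fy=f,interpolation=cv2.INTER_CUBIC);cv2.imwrite("pics/"+name,c[:,:,::-1] if im.ndim==3 else c)
def togo(X,st=None):
    st=st or bot.read_state();return 100*st["tcp_rot"].T@(np.array(X)-st["position"])
E
python3 - <<'E'
from h import *
s=cv2.imread("pics/scene0.png")[:,:,::-1];d=cv2.imread("pics/side0.png")[:,:,::-1]
crop(s,210,140,430,320,3.6,"s_c.png");crop(d,200,110,400,310,3,"d_c.png")
for uv in [(231,146),(268,146),(238,170)]: print(atz("side",uv,.02))
for uv in [(357,184),(389,170),(410,195)]: print(atz("scene",uv,.02))
E
```

```text
[0.40544963 0.43938764 0.02      ]
[0.52032764 0.43599079 0.02      ]
[0.43202008 0.32040834 0.02      ]
[0.43528376 0.3262258  0.02      ]
[0.40614475 0.44703796 0.02      ]
[0.5240232 0.446076  0.02     ]
```

View pics/s_c.png

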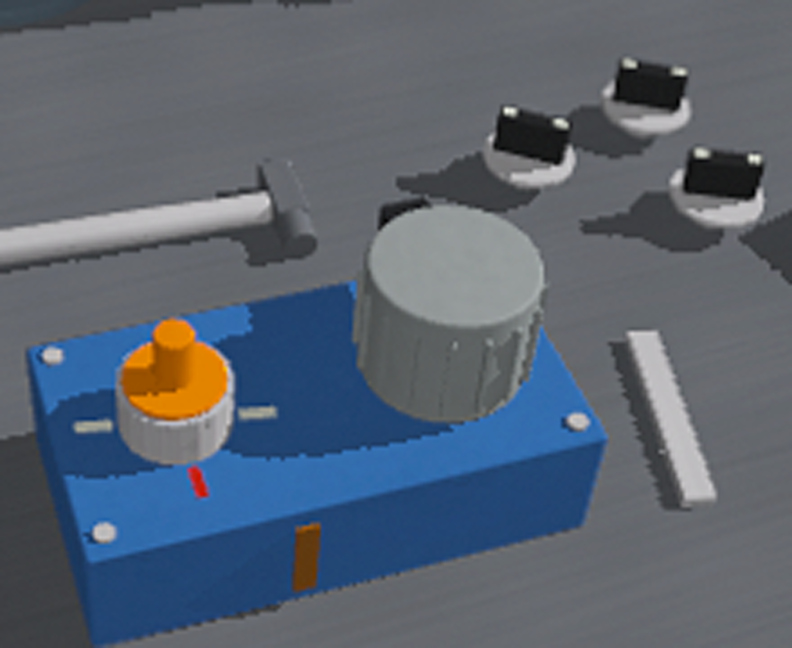

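View pics/d_c.png

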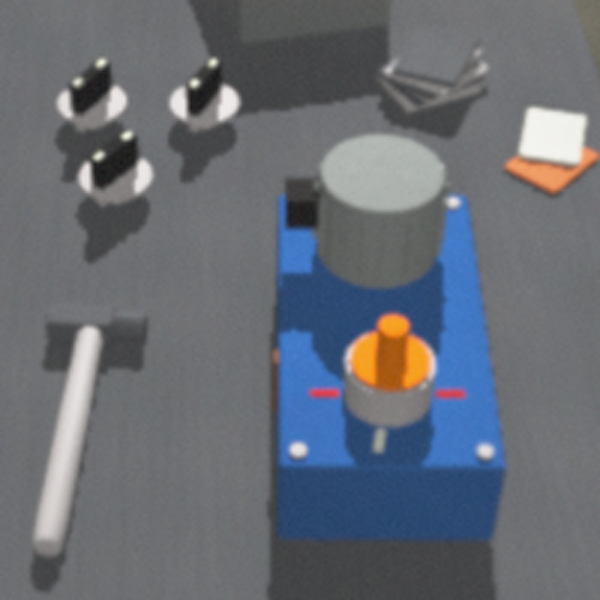

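Run:
```python
from h import *
f=lambda x,y:(200+x/3,110+y/3); g=lambda x,y:(210+x/3.6,140+y/3.6)
print("red",atz("side",f(324,393),.09),atz("side",f(450,393),.09),"scene red",atz("scene",g(199,482),.09))
a,b=atz("scene",g(94,427),.09),atz("scene",g(257,412),.09);print("white",a,b,(a+b)/2,np.linalg.norm(a-b), np.degrees(np.arctan2(*(b-a)[1::-1])))
print("white side",atz("side",f(380,441),.09))
print("plugtop",atz("side",f(393,325),.165),atz("scene",g(174,331),.165),tri(ray("side",f(393,325)),ray("scene",g(174,331))))
# cap bar tops (two white dots)
A=tri(ray("scene",g(510,112)),ray("side",f(94,155)));B=tri(ray("scene",g(560,124)),ray("side",f(128,136)))
print("capdots",A,B); 
for P in [g(510,112),g(560,124)]: print(atz("scene",P,.0595))
for P in [f(94,155),f(128,136)]: print(atz("side",P,.0595))
# bolts
for P in [(298,450),(485,451),(453,202)]: print("bolt side",atz("side",f(*P),.092))
for P in [(52,355),(103,533),(577,422)]: print("bolt scene",atz("scene",g(*P),.092))
# bin
for P in [(213,335),(287,333),(290,406),(211,408)]: print("bin side",atz("side",P,.055))
for P in [(81,245),(149,214),(158,262),(90,284)]: print("bin scene",atz("scene",P,.055))
print("hammer head",atz("scene",g(280,230),.02))
```

```text
red [ 0.61369851 -0.03353273  0.09      ] [ 0.71180367 -0.03618153  0.09      ] scene red [ 0.71174608 -0.03559096  0.09      ]
white [ 0.65289789 -0.08200801  0.09      ] [0.67223703 0.013667   0.09      ] [ 0.66256746 -0.0341705   0.09      ] 0.09760998762618273 78.57256707128865
white side [ 0.65299945 -0.08406545  0.09      ]
plugtop [ 0.66246527 -0.03572463  0.165     ] [ 0.66166736 -0.03373366  0.165     ] (array([ 0.66221473, -0.03433539,  0.16467808]), [np.float64(0.0008386523276682842), np.float64(0.0008386523276683737)])
capdots (array([0.41551847, 0.31434851, 0.05517693]), [np.float64(0.0007370431079281813), np.float64(0.0007370431079282055)]) (array([0.44697967, 0.34025202, 0.05916195]), [np.float64(0.0006558445042044701), np.float64(0.0006558445042046194)])
[0.42123464 0.31050818 0.0595    ]
[0.44659059 0.3407394  0.0595    ]
[0.41578374 0.30994008 0.0595    ]
[0.4472749 0.3387833 0.0595   ]
bolt side [ 0.59057112 -0.09307326  0.092     ]
bolt side [ 0.73060385 -0.0979215   0.092     ]
bolt side [0.74193059 0.19237136 0.092     ]
bolt scene [ 0.59022115 -0.09184719  0.092     ]
bolt scene [ 0.73058971 -0.09770678  0.092     ]
bolt scene [0.74200134 0.19207334 0.092     ]
bin side [ 0.40522404 -0.26078618  0.055     ]
bin side [ 0.55800315 -0.25928618  0.055     ]
bin side [ 0.55882067 -0.41778468  0.055     ]
bin side [ 0.41247838 -0.41880895  0.055     ]
bin scene [ 0.47161948 -0.40838448  0.055     ]
bin scene [ 0.41583573 -0.24436026  0.055     ]
bin scene [ 0.57881326 -0.24391915  0.055     ]
bin scene [ 0.59507247 -0.39131169  0.055     ]
hammer head [0.45282246 0.11069115 0.02      ]
```

Run:
```python
from h import *
s=cv2.imread("pics/scene0.png")[:,:,::-1].copy();d=cv2.imread("pics/side0.png")[:,:,::-1].copy()
for yaw,c in [(0,(.484,-.338))]:
  for n,im in(("scene",s),("side",d)):
    for z in(0,.055):
      q=[proj(n,(c[0]+a,c[1]+b,z)) for a,b in[(-.08,-.08),(.08,-.08),(.08,.08),(-.08,.08)]]
      cv2.polylines(im,[np.int32(np.round(q))],True,(255,255,0),1)
crop(s,60,190,190,300,3,"b1.png");crop(d,190,310,310,420,3,"b2.png")
a=cv2.imread("pics/b1.png");b=cv2.imread("pics/b2.png");cv2.imwrite("pics/b.png",np.hstack([a,b]))
```

```text
(no output)
```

View pics/b.png

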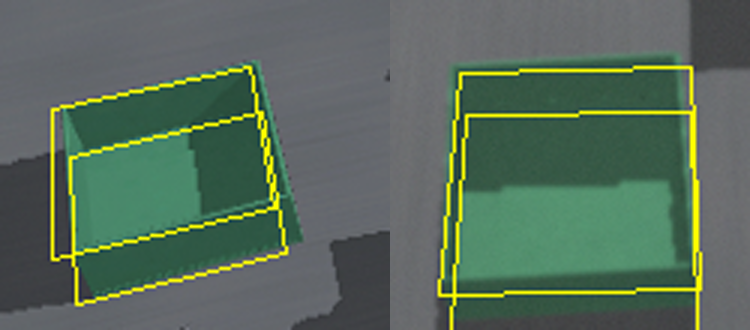

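Emit:
arm_command([
  {"claw":1,"dx":0,"dy":0,"dz":-4},
  {"claw":1,"dx":-13,"dy":12,"dz":-4},
  {"claw":1,"dx":-25,"dy":30,"dz":-4},
  {"claw":1,"dx":-45,"dy":60,"dz":-4},
  {"claw":1,"dx":-51,"dy":65,"dz":-4},
  {"claw":1,"dx":-51,"dy":65,"dz":-4},
  {"claw":1,"dx":-51,"dy":65,"dz":-4},
  {"claw":1,"dx":-51,"dy":65,"dz":-4},
])

```text
$.plan[0]: bad value
```

The overlay shows the bin sits about 8 mm further towards +y than my first guess, so its centre is near (0.484, -0.329). The row was refused, so I'll add the twist key.

Emit:
arm_command([
  {"claw":1,"dx":0,"dy":0,"dz":-4,"twist":0},
  {"claw":1,"dx":-13,"dy":12,"dz":-4,"twist":0},
  {"claw":1,"dx":-25,"dy":30,"dz":-4,"twist":0},
  {"claw":1,"dx":-45,"dy":60,"dz":-4,"twist":0},
  {"claw":1,"dx":-51,"dy":65,"dz":-4,"twist":0},
  {"claw":1,"dx":-51,"dy":65,"dz":-4,"twist":0},
  {"claw":1,"dx":-51,"dy":65,"dz":-4,"twist":0},
  {"claw":1,"dx":-51,"dy":65,"dz":-4,"twist":0},
])

```text
time_s: 0.82
position: [0.3184, 0.379, 0.262]
tcp_rot: [[0.219, 0.976, -0.001], [0.976, -0.219, -0.002], [-0.002, -0.0, -1.0]]
force: [1.6, 0.5, -0.1]
opening: 0.997
```

Emit:
arm_command([
  {"claw":1,"dx":-32.8,"dy":42.6,"dz":0,"twist":0},
  {"claw":1,"dx":-32.8,"dy":42.6,"dz":0,"twist":0},
  {"claw":1,"dx":-32.8,"dy":42.6,"dz":0,"twist":0},
  {"claw":1,"dx":-32.8,"dy":42.6,"dz":0,"twist":0},
  {"claw":1,"dx":-32.8,"dy":42.6,"dz":0,"twist":0},
  {"claw":1,"dx":-32.8,"dy":42.6,"dz":0,"twist":0},
  {"claw":1,"dx":-32.8,"dy":42.6,"dz":0,"twist":0},
  {"claw":1,"dx":-32.8,"dy":42.6,"dz":0,"twist":0},
])

```text
time_s: 1.48
position: [0.5313, 0.1223, 0.2621]
tcp_rot: [[0.22, 0.976, -0.001], [0.976, -0.22, -0.001], [-0.002, -0.001, -1.0]]
force: [1.5, -0.0, 0.4]
opening: 1.0
```

Emit:
arm_command([
  {"claw":1,"dx":-21,"dy":27,"dz":0,"twist":0},
  {"claw":1,"dx":-21,"dy":27,"dz":0,"twist":0},
  {"claw":1,"dx":-21,"dy":27,"dz":0,"twist":0},
  {"claw":1,"dx":-21,"dy":27,"dz":0,"twist":0},
])

```text
time_s: 1.82
position: [0.6368, -0.0066, 0.2618]
tcp_rot: [[0.22, 0.975, -0.002], [0.975, -0.22, -0.001], [-0.002, -0.002, -1.0]]
force: [0.4, 1.2, 0.6]
opening: 0.998
```

Run:
```python
from h import *
s=bot.read_state();print(s["time_s"],s["position"],togo([.6625,-.0345,.136],s))
im=bot.capture("wrist");cv2.imwrite("pics/w1.png",im[:,:,::-1])
```

```text
1.8167 [ 0.63679637 -0.00661223  0.26183002] [-2.13374053  3.1435323  12.58099141]
```

View pics/w1.png

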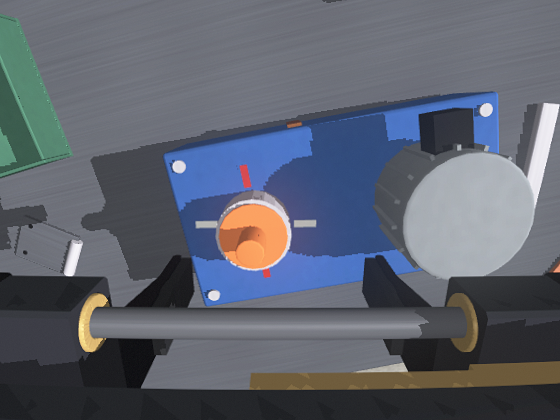

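Run:
```python
from h import *
import numpy as np
s=bot.read_state()
W=[atz("wrist",p,.09,s) for p in [(205.5,224.5),(305,223.5)]];R=[atz("wrist",p,.09,s) for p in [(245,176),(266,272)]]
for Q in(W,R): d=Q[1]-Q[0];print(Q,(Q[0]+Q[1])/2,np.linalg.norm(d),np.degrees(np.arctan2(d[1],d[0])))
print(atz("wrist",(251,251),.165,s))
for p in [(179,167),(213,295),(486,110)]:print(atz("wrist",p,.092,s))
```

```text
[array([ 0.65956405, -0.09321729,  0.09      ]), array([0.68078554, 0.00435433, 0.09      ])] [ 0.67017479 -0.04443148  0.09      ] 0.0998527592715079 77.72946765184358
[array([ 0.62064806, -0.04195803,  0.09      ]), array([ 0.72447054, -0.04637085,  0.09      ])] [ 0.6725593  -0.04416444  0.09      ] 0.1039162250346578 -2.4338078108958
[ 0.66704928 -0.04178105  0.165     ]
[ 0.59762718 -0.10078405  0.092     ]
[ 0.73763813 -0.10794084  0.092     ]
[0.60944036 0.18879781 0.092     ]
```

Emit:
arm_command([
  {"claw":1,"dx":-2.1,"dy":3.1,"dz":4,"twist":0},
  {"claw":1,"dx":-2.1,"dy":3.1,"dz":6,"twist":0},
  {"claw":1,"dx":-2.1,"dy":3.1,"dz":6,"twist":0},
])

```text
time_s: 2.12
position: [0.6668, -0.0447, 0.1942]
tcp_rot: [[0.228, 0.974, -0.005], [0.974, -0.228, -0.006], [-0.007, -0.003, -1.0]]
force: [-2.1, -0.1, -1.3]
opening: 0.999
```

Run:
```python
from h import *
s=bot.read_state();print(s["time_s"],s["position"],togo([.6625,-.0345,.136],s))
im=bot.capture("wrist");cv2.imwrite("pics/w2.png",im[:,:,::-1])
```

```text
2.1167 [ 0.66684725 -0.04469945  0.19419836] [ 0.9367528 -0.6363016  5.815271 ]
```

View pics/w2.png

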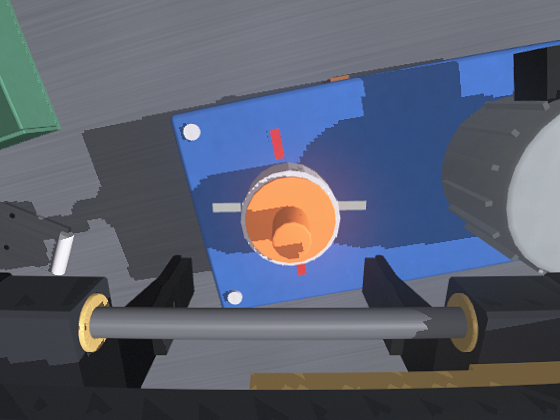

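Emit:
arm_command([
  {"claw":1,"dx":0.9,"dy":-0.6,"dz":0,"twist":0},
  {"claw":1,"dx":0.9,"dy":-0.6,"dz":0,"twist":0},
  {"claw":1,"dx":0.9,"dy":-0.6,"dz":0,"twist":0},
  {"claw":1,"dx":0.9,"dy":-0.6,"dz":0,"twist":0},
  {"claw":1,"dx":0.9,"dy":-0.6,"dz":0,"twist":0},
  {"claw":1,"dx":0.9,"dy":-0.6,"dz":0,"twist":0},
])

```text
time_s: 2.67
position: [0.663, -0.0324, 0.1983]
tcp_rot: [[0.226, 0.974, -0.002], [0.974, -0.226, -0.006], [-0.006, -0.0, -1.0]]
force: [-0.0, 0.2, 1.1]
opening: 1.001
```

Run:
```python
from h import *
s=bot.read_state();print(s["time_s"],s["position"],abs(s["qvel"]).max(),togo([.6625,-.0345,.136],s))
im=bot.capture("wrist");crop(im,160,80,440,300,2.8,"w3.png")
import json;json.dump({k:np.array(v).tolist() for k,v in s.items()},open("s3.json","w"))
```

```text
2.6667 [ 0.662977   -0.03242477  0.19827978] 0.5484550808844999 [-1.73733726e-01  2.50870365e-03  6.22919458e+00]
```

View pics/w3.png

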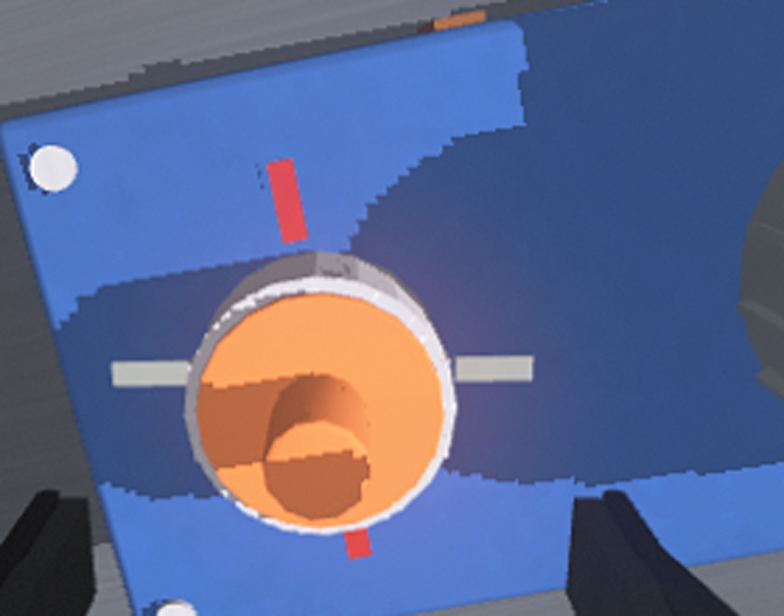

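Run:
```python
from h import *
import json
s={k:np.array(v) for k,v in json.load(open("s3.json")).items()}
g=lambda x,y:(160+x/2.8,80+y/2.8)
a,b=[atz("wrist",g(*p),.09,s) for p in[(111,374),(533,369)]];d=b-a
print(a,b,(a+b)/2,np.linalg.norm(d),np.degrees(np.arctan2(d[1],d[0])))
print("red",atz("wrist",g(287,200),.09,s),"red inner ends",atz("wrist",g(294,241),.09,s), "outer ends",atz("wrist",g(280,160),.09,s),atz("wrist",g(359,557),.09,s))
print("posttop",atz("wrist",g(317,470),.165,s)); print("flange",atz("wrist",g(319,412),.129,s))
print([atz("wrist",g(*p),.092,s) for p in[(53,168),]])
```

```text
[ 0.6497295  -0.09416249  0.09      ] [0.67553294 0.02422731 0.09      ] [ 0.66263122 -0.03496759  0.09      ] 0.12116915346001825 77.7044861214595
red [ 0.61299328 -0.03289861  0.09      ] red inner ends [ 0.62434042 -0.03370597  0.09      ] outer ends [ 0.60215306 -0.03217344  0.09      ] [ 0.72278031 -0.03739811  0.09      ]
posttop [ 0.66164973 -0.03457546  0.165     ]
flange [ 0.66118335 -0.03465915  0.129     ]
[array([ 0.58998178, -0.09206549,  0.092     ])]
```

The settled wrist view agrees with the fixed cameras: neck at (0.6625, -0.035), yaw about -2.3°. Next is the grasp on the plug.

Emit:
arm_command([
  {"claw":1,"dx":-0.2,"dy":0,"dz":3,"twist":0},
  {"claw":1,"dx":-0.2,"dy":0,"dz":6.1,"twist":0},
  {"claw":1,"dx":-0.2,"dy":0,"dz":6.1,"twist":0},
  {"claw":1,"dx":-0.2,"dy":0,"dz":6.1,"twist":0},
  {"claw":0.1,"dx":-0.2,"dy":0,"dz":6.1,"twist":0},
  {"claw":0.1,"dx":-0.2,"dy":0,"dz":6.1,"twist":0},
  {"claw":0.1,"dx":-0.2,"dy":0,"dz":6.1,"twist":0},
  {"claw":0.1,"dx":-0.2,"dy":0,"dz":6.1,"twist":0},
])

```text
time_s: 3.38
position: [0.6633, -0.035, 0.1387]
tcp_rot: [[0.227, 0.974, 0.001], [0.974, -0.227, -0.007], [-0.006, 0.002, -1.0]]
force: [0.8, -0.6, 0.3]
opening: 0.782
```

Emit:
arm_command([
  {"claw":0.1,"dx":0,"dy":0,"dz":0,"twist":0},
  {"claw":0.1,"dx":0,"dy":0,"dz":0,"twist":0},
  {"claw":0.1,"dx":0,"dy":0,"dz":0,"twist":0},
  {"claw":0.1,"dx":0,"dy":0,"dz":0,"twist":0},
])

```text
time_s: 3.72
position: [0.6633, -0.035, 0.1388]
tcp_rot: [[0.226, 0.974, 0.001], [0.974, -0.226, -0.007], [-0.006, 0.002, -1.0]]
force: [0.2, 0.2, 0.1]
opening: 0.483
```

Emit:
arm_command([
  {"claw":0.1,"dx":0,"dy":0,"dz":0,"twist":0},
  {"claw":0.1,"dx":0,"dy":0,"dz":0,"twist":0},
  {"claw":0.1,"dx":0,"dy":0,"dz":0,"twist":0},
  {"claw":0.1,"dx":0,"dy":0,"dz":0,"twist":0},
  {"claw":0.1,"dx":0,"dy":0,"dz":0,"twist":0},
  {"claw":0.1,"dx":0,"dy":0,"dz":0,"twist":0},
])

```text
time_s: 4.22
position: [0.6633, -0.035, 0.1388]
tcp_rot: [[0.227, 0.974, 0.001], [0.974, -0.227, -0.007], [-0.006, 0.002, -1.0]]
force: [0.7, -0.1, -0.4]
opening: 0.267
```

Emit:
arm_command([
  {"claw":0.1,"dx":0,"dy":0,"dz":-2,"twist":0},
  {"claw":0.1,"dx":0,"dy":0,"dz":-4,"twist":0},
  {"claw":0.1,"dx":0,"dy":0,"dz":-6,"twist":0},
  {"claw":0.1,"dx":0,"dy":0,"dz":-8,"twist":0},
  {"claw":0.1,"dx":0,"dy":0,"dz":-8,"twist":0},
  {"claw":0.1,"dx":0,"dy":0,"dz":-8,"twist":0},
])

```text
time_s: 4.72
position: [0.6639, -0.0346, 0.2199]
tcp_rot: [[0.227, 0.974, 0.004], [0.974, -0.226, -0.007], [-0.006, 0.005, -1.0]]
force: [-0.5, 0.2, -0.5]
opening: 0.263
```

Run:
```python
from h import *
s=bot.read_state();print(s["time_s"],s["position"],s["opening"],togo([.484,-.329,.21],s))
im=bot.capture("wrist");cv2.imwrite("pics/w4.png",im[:,:,::-1])
```

```text
4.7167 [ 0.66388464 -0.03463706  0.21991881] 0.2625881881625407 [-32.73908136 -10.8589248    1.14035346]
```

View pics/w4.png

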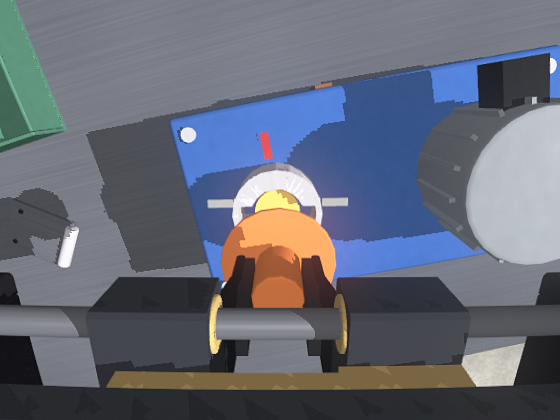

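The plug is in the fingers and the yellow spring plate is showing in the neck. Moving to the bin.

Emit:
arm_command([
  {"claw":0.1,"dx":-4,"dy":-1.3,"dz":0,"twist":0},
  {"claw":0.1,"dx":-8,"dy":-2.6,"dz":0,"twist":0},
  {"claw":0.1,"dx":-12,"dy":-4,"dz":0,"twist":0},
  {"claw":0.1,"dx":-16,"dy":-5.3,"dz":0,"twist":0},
  {"claw":0.1,"dx":-20,"dy":-6.6,"dz":0,"twist":0},
  {"claw":0.1,"dx":-24,"dy":-8,"dz":1,"twist":0},
  {"claw":0.1,"dx":-28,"dy":-9.3,"dz":1,"twist":0},
  {"claw":0.1,"dx":-32.7,"dy":-10.9,"dz":1,"twist":0},
])

```text
time_s: 5.43
position: [0.4867, -0.3179, 0.2078]
tcp_rot: [[0.226, 0.974, -0.003], [0.974, -0.226, -0.003], [-0.004, -0.002, -1.0]]
force: [0.9, 0.0, -0.9]
opening: 0.265
```

Run:
```python
from h import *
s=bot.read_state();print(s["time_s"],s["position"],s["opening"],togo([.484,-.329,.07],s))
im=bot.capture("side");cv2.imwrite("pics/w5.png",im[:,:,::-1])
```

```text
5.4333 [ 0.48668229 -0.31794431  0.20777247] 0.2649237187015731 [-1.08761855  0.02294142 13.78126753]
```

View pics/w5.png

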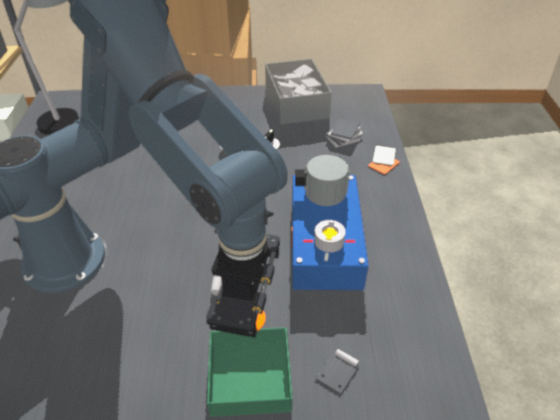

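Emit:
arm_command([
  {"claw":0.1,"dx":-1.1,"dy":0,"dz":3,"twist":0},
  {"claw":0.1,"dx":-1.1,"dy":0,"dz":7,"twist":0},
  {"claw":0.1,"dx":-1.1,"dy":0,"dz":11,"twist":0},
  {"claw":0.1,"dx":-1.1,"dy":0,"dz":14.8,"twist":0},
  {"claw":0.1,"dx":-1.1,"dy":0,"dz":14.8,"twist":0},
  {"claw":0.1,"dx":-1.1,"dy":0,"dz":14.8,"twist":0},
  {"claw":0.6,"dx":-1.1,"dy":0,"dz":14.8,"twist":0},
  {"claw":0.6,"dx":-1.1,"dy":0,"dz":14.8,"twist":0},
])

```text
time_s: 6.15
position: [0.4815, -0.3393, 0.063]
tcp_rot: [[0.231, 0.973, -0.002], [0.973, -0.231, -0.014], [-0.014, 0.001, -1.0]]
force: [0.6, -0.8, 0.4]
opening: 0.35
```

Emit:
arm_command([
  {"claw":0.6,"dx":0,"dy":0,"dz":0,"twist":0},
  {"claw":0.6,"dx":0,"dy":0,"dz":0,"twist":0},
  {"claw":0.6,"dx":0,"dy":0,"dz":0,"twist":0},
  {"claw":0.6,"dx":0,"dy":0,"dz":-4,"twist":0},
  {"claw":0.6,"dx":0,"dy":0,"dz":-8,"twist":0},
  {"claw":0.6,"dx":0,"dy":0,"dz":-12,"twist":0},
  {"claw":0.8,"dx":0,"dy":0,"dz":-16,"twist":0},
  {"claw":0.8,"dx":0,"dy":0,"dz":-18,"twist":0},
])

```text
time_s: 6.82
position: [0.4836, -0.3383, 0.2493]
tcp_rot: [[0.23, 0.973, 0.005], [0.973, -0.23, -0.021], [-0.019, 0.01, -1.0]]
force: [0.2, -1.4, 0.5]
opening: 0.68
```

Run:
```python
from h import *
s=bot.read_state();print(s["time_s"],s["position"],s["opening"],togo([.432,.325,.2],s))
im=bot.capture("scene");cv2.imwrite("pics/w6.png",im[:,:,::-1])
```

```text
6.8167 [ 0.48355394 -0.33830235  0.24929823] 0.6800997808463977 [ 63.44041328 -20.33335182   3.52846174]
```

View pics/w6.png

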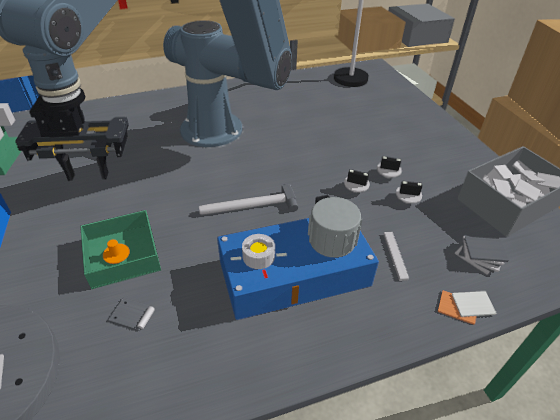

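The plug stands in the bin. Next, over to the cap, turning the tool clockwise on the way.

Emit:
arm_command([
  {"claw":0.8,"dx":3.8,"dy":-1.2,"dz":0,"twist":7},
  {"claw":0.8,"dx":7.6,"dy":-2.4,"dz":0,"twist":14},
  {"claw":0.8,"dx":11.4,"dy":-3.6,"dz":0,"twist":21},
  {"claw":0.8,"dx":15.2,"dy":-4.9,"dz":0,"twist":28},
  {"claw":0.8,"dx":19,"dy":-6.1,"dz":0,"twist":35},
  {"claw":0.8,"dx":22.8,"dy":-7.3,"dz":0,"twist":42},
  {"claw":0.8,"dx":26.6,"dy":-8.5,"dz":0,"twist":49},
  {"claw":0.8,"dx":30.4,"dy":-9.7,"dz":0,"twist":56},
])

```text
time_s: 7.53
position: [0.4607, -0.03, 0.2447]
tcp_rot: [[0.923, 0.385, 0.01], [0.385, -0.922, -0.025], [-0.0, 0.027, -1.0]]
force: [0.3, -1.0, -0.5]
opening: 0.805
```

Run:
```python
from h import *
s=bot.read_state();print(s["joint_positions"],togo([.432,.325,.2],s))
```

```text
[-16.82458029  15.59274382 103.55973789  -1.38799409  59.89639123
 -38.8106929 ] [ 11.03948872 -33.97300871   3.56087149]
```

Emit:
arm_command([
  {"claw":0.8,"dx":1.4,"dy":-4.2,"dz":0,"twist":7},
  {"claw":0.8,"dx":2.8,"dy":-8.4,"dz":0,"twist":14},
  {"claw":0.8,"dx":4.2,"dy":-12.6,"dz":0,"twist":21},
  {"claw":0.8,"dx":5.6,"dy":-16.8,"dz":0,"twist":28},
  {"claw":0.8,"dx":7,"dy":-21,"dz":0,"twist":35},
  {"claw":0.8,"dx":8.4,"dy":-25.2,"dz":0,"twist":42},
  {"claw":0.8,"dx":9.8,"dy":-29.4,"dz":0,"twist":49},
  {"claw":0.8,"dx":11,"dy":-34,"dz":0,"twist":56},
])

```text
time_s: 8.2
position: [0.439, 0.2528, 0.2381]
tcp_rot: [[0.898, -0.441, 0.011], [-0.44, -0.897, -0.025], [0.021, 0.017, -1.0]]
force: [0.9, 0.5, 0.7]
opening: 0.797
```

Run:
```python
from h import *
s=bot.read_state();print(s["joint_positions"],togo([.432,.325,.16],s))
```

```text
[18.22636902 20.02968819 97.68292028 -1.74314269 62.12426851 45.18855336] [-3.97286543 -6.30709666  7.62344936]
```

Emit:
arm_command([
  {"claw":0.8,"dx":-2,"dy":-3,"dz":2,"twist":7},
  {"claw":0.8,"dx":-4,"dy":-6.3,"dz":5,"twist":14},
  {"claw":0.8,"dx":-4,"dy":-6.3,"dz":7,"twist":18},
  {"claw":0.8,"dx":-4,"dy":-6.3,"dz":7,"twist":18},
  {"claw":0.8,"dx":-4,"dy":-6.3,"dz":7,"twist":18},
  {"claw":0.8,"dx":-4,"dy":-6.3,"dz":7,"twist":18},
  {"claw":0.8,"dx":-4,"dy":-6.3,"dz":7,"twist":18},
  {"claw":0.8,"dx":-4,"dy":-6.3,"dz":7,"twist":18},
])

```text
time_s: 8.87
position: [0.4329, 0.3246, 0.168]
tcp_rot: [[0.717, -0.697, 0.014], [-0.697, -0.717, -0.023], [0.026, 0.007, -1.0]]
force: [-0.2, -0.5, 0.7]
opening: 0.8
```

Run:
```python
from h import *
s=bot.read_state();print(s["joint_positions"],s["qvel"].round(2),s["tcp_rot"][:,2])
im=bot.capture("wrist");cv2.imwrite("pics/w7.png",im[:,:,::-1]);crop(im,160,120,440,330,2.8,"w7c.png")
import json;json.dump({k:np.array(v).tolist() for k,v in s.items()},open("s7.json","w"))
```

```text
[25.92498862 28.09166428 97.23652159 -1.91440011 54.53854017 71.23912262] [ 0.05  0.19  0.21  0.17 -0.1   0.2 ] [ 0.01422433 -0.02333962 -0.9996264 ]
```

View pics/w7.png

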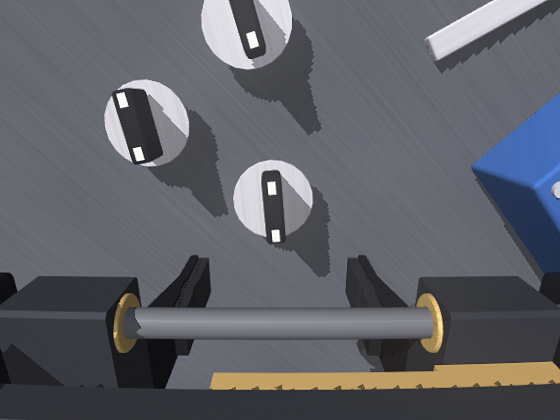

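View pics/w7c.png

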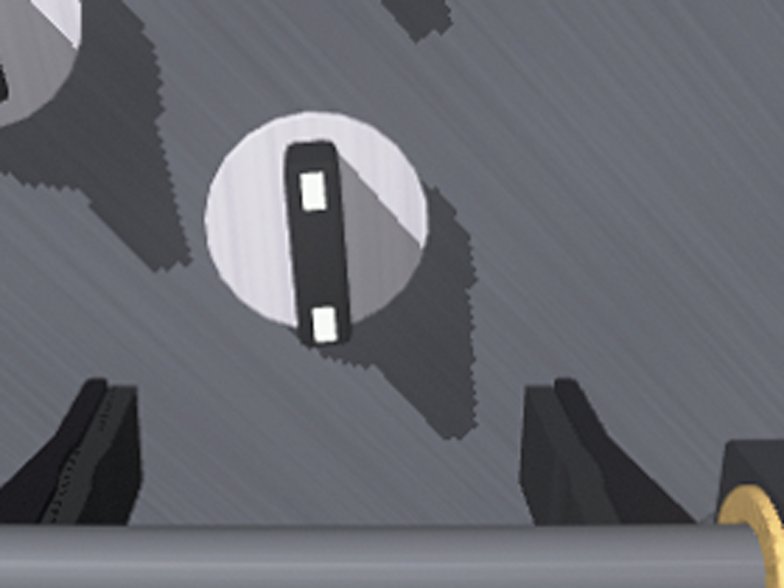

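Run:
```python
from h import *
import json
s={k:np.array(v) for k,v in json.load(open("s7.json")).items()}
g=lambda x,y:(160+x/2.8,120+y/2.8)
a,b=[atz("wrist",g(*p),.0595,s) for p in[(313,190),(324,324)]];d=b-a;m=(a+b)/2
print(a,b,m,np.linalg.norm(d),"bar",np.degrees(np.arctan2(d[1],d[0])))
print("flange ctr",atz("wrist",g(316,219),.0235,s))
t=s["tcp_rot"];print("yaw",np.degrees(np.arctan2(t[1,0],t[0,0])))
m[2]=.027;print(togo(m,s))
```

```text
[0.44488453 0.34020669 0.0595    ] [0.41893558 0.30924252 0.0595    ] [0.43191005 0.32472461 0.0595    ] 0.040399599138289444 bar -129.96406773477597
flange ctr [0.43304057 0.32627174 0.0235    ]
yaw -44.20006044147032
[-0.45178705 -0.03437259 14.09208071]
```

Emit:
arm_command([
  {"claw":0.6,"dx":-0.45,"dy":0,"dz":3,"twist":-4.2},
  {"claw":0.6,"dx":-0.45,"dy":0,"dz":6,"twist":-4.2},
  {"claw":0.6,"dx":-0.45,"dy":0,"dz":9,"twist":-4.2},
  {"claw":0.6,"dx":-0.45,"dy":0,"dz":9,"twist":-4.2},
  {"claw":0.6,"dx":-0.45,"dy":0,"dz":9,"twist":-4.2},
  {"claw":0.6,"dx":-0.45,"dy":0,"dz":9,"twist":-4.2},
  {"claw":0.6,"dx":-0.45,"dy":0,"dz":9,"twist":-4.2},
  {"claw":0.6,"dx":-0.45,"dy":0,"dz":9,"twist":-4.2},
])

```text
time_s: 9.58
position: [0.4322, 0.3263, 0.0797]
tcp_rot: [[0.766, -0.643, 0.018], [-0.643, -0.766, -0.022], [0.027, 0.005, -1.0]]
force: [-0.4, -0.2, 0.5]
opening: 0.601
```

Run:
```python
from h import *
s=bot.read_state();t=s["tcp_rot"];print(s["position"],togo([.4322,.3252,.0285],s),t[:,2],np.degrees(np.arctan2(t[1,0],t[0,0])))
im=bot.capture("wrist");cv2.imwrite("pics/w8.png",im[:,:,::-1])
```

```text
[0.43215237 0.32629551 0.07973768] [-0.06624818  0.05397781  5.12422855] [ 0.01760147 -0.02162177 -0.99961127] -40.01357262715699
```

View pics/w8.png

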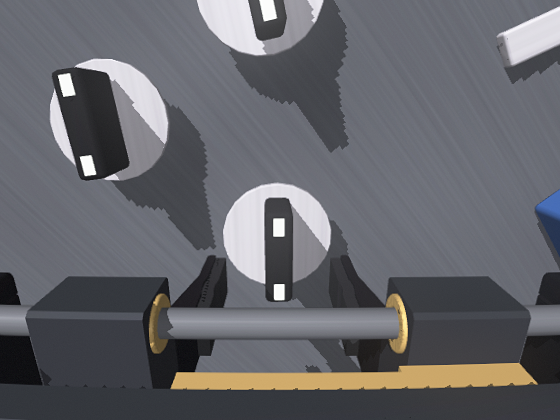

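Bar at x≈278 is upright and centred between the fingers. Down, then close.

Emit:
arm_command([
  {"claw":0.6,"dx":-0.05,"dy":0,"dz":2.5,"twist":0},
  {"claw":0.6,"dx":-0.05,"dy":0,"dz":5,"twist":0},
  {"claw":0.6,"dx":-0.05,"dy":0,"dz":5,"twist":0},
  {"claw":0.6,"dx":-0.05,"dy":0,"dz":5,"twist":0},
  {"claw":0.6,"dx":-0.05,"dy":0,"dz":5,"twist":0},
])

```text
time_s: 10.05
position: [0.433, 0.3258, 0.0306]
tcp_rot: [[0.766, -0.643, 0.018], [-0.643, -0.766, -0.021], [0.028, 0.004, -1.0]]
force: [0.3, 0.3, 0.4]
opening: 0.598
```

Emit:
arm_command([
  {"claw":0,"dx":0,"dy":0,"dz":0,"twist":0},
  {"claw":0,"dx":0,"dy":0,"dz":0,"twist":0},
  {"claw":0,"dx":0,"dy":0,"dz":0,"twist":0},
  {"claw":0,"dx":0,"dy":0,"dz":0,"twist":0},
  {"claw":0,"dx":0,"dy":0,"dz":0,"twist":0},
  {"claw":0,"dx":0,"dy":0,"dz":0,"twist":0},
  {"claw":0,"dx":0,"dy":0,"dz":0,"twist":0},
  {"claw":0,"dx":0,"dy":0,"dz":0,"twist":0},
])

```text
time_s: 10.72
position: [0.4328, 0.326, 0.0308]
tcp_rot: [[0.766, -0.643, 0.018], [-0.643, -0.766, -0.021], [0.027, 0.004, -1.0]]
force: [-0.3, 0.7, 3.5]
opening: 0.184
```

Run:
```python
from h import *
s=bot.read_state();t=s["tcp_rot"];print(s["position"],s["opening"],s["force"],togo([.4322,.3252,.0285],s),t[:,2],np.degrees(np.arctan2(t[1,0],t[0,0])))
```

```text
[0.43281145 0.32596558 0.03078254] 0.18360193168033412 [-0.29745646  0.68168256  3.45217041] [-0.00387713  0.096974    0.2286502 ] [ 0.01830759 -0.02094646 -0.99961296] -40.01640121830675
```

Emit:
arm_command([
  {"claw":0,"dx":0,"dy":0,"dz":-2,"twist":0},
  {"claw":0,"dx":0,"dy":0,"dz":-6,"twist":0},
  {"claw":0,"dx":0,"dy":0,"dz":-10,"twist":0},
  {"claw":0,"dx":0,"dy":0,"dz":-14,"twist":0},
  {"claw":0,"dx":0,"dy":0,"dz":-18,"twist":0},
  {"claw":0,"dx":0,"dy":0,"dz":-22,"twist":0},
  {"claw":0,"dx":0,"dy":0,"dz":-23,"twist":0},
  {"claw":0,"dx":0,"dy":0,"dz":-23,"twist":0},
])

```text
time_s: 11.38
position: [0.4304, 0.3318, 0.2641]
tcp_rot: [[0.766, -0.643, 0.026], [-0.643, -0.766, -0.017], [0.031, -0.003, -1.0]]
force: [0.2, 0.2, -2.1]
opening: 0.182
```

Run:
```python
from h import *
s=bot.read_state();t=s["tcp_rot"];print(s["position"],s["opening"],s["force"],togo([.6625,-.035,.26],s),t[:,2],np.degrees(np.arctan2(t[1,0],t[0,0])))
im=bot.capture("scene");cv2.imwrite("pics/w9.png",im[:,:,::-1])
```

```text
[0.4303969  0.33177899 0.2641306 ] 0.18219578701064526 [ 0.18438637  0.18996059 -2.12128674] [41.32720108 13.17234934  1.64592175] [ 0.02563045 -0.01739927 -0.99952006] -40.01455894661455
```

View pics/w9.png

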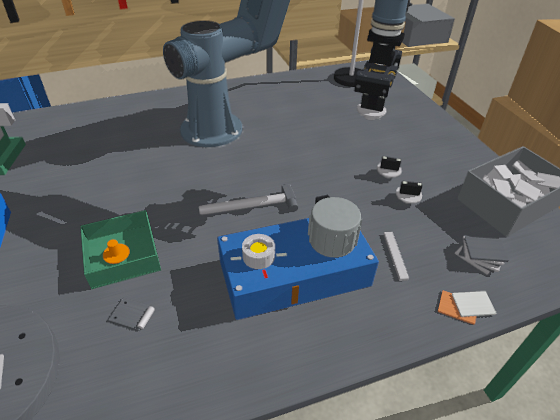

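Emit:
arm_command([
  {"claw":0,"dx":3.4,"dy":1.1,"dz":0,"twist":-3.5},
  {"claw":0,"dx":6.8,"dy":2.2,"dz":0,"twist":-7},
  {"claw":0,"dx":10.2,"dy":3.3,"dz":0,"twist":-10.5},
  {"claw":0,"dx":13.6,"dy":4.4,"dz":0,"twist":-14},
  {"claw":0,"dx":17,"dy":5.5,"dz":0.5,"twist":-17.5},
  {"claw":0,"dx":20,"dy":6.5,"dz":0.5,"twist":-21},
  {"claw":0,"dx":20,"dy":6.5,"dz":0.5,"twist":-21},
  {"claw":0,"dx":20,"dy":6.5,"dz":0.5,"twist":-21},
])

```text
time_s: 12.1
position: [0.5391, 0.1505, 0.2584]
tcp_rot: [[0.944, -0.33, 0.013], [-0.33, -0.944, -0.021], [0.019, 0.015, -1.0]]
force: [-0.1, 0.5, -2.8]
opening: 0.178
```

Run:
```python
from h import *
s=bot.read_state();t=s["tcp_rot"];print(s["position"],s["opening"],togo([.6625,-.035,.26],s),t[:,2],np.degrees(np.arctan2(t[1,0],t[0,0])))
```

```text
[0.53911158 0.1504509  0.25843152] 0.17757531067601073 [17.76298798 13.435743    0.38607354] [ 0.01288839 -0.02069805 -0.9997027 ] -19.250450561952533
```

Emit:
arm_command([
  {"claw":0,"dx":3,"dy":2.3,"dz":0,"twist":-3},
  {"claw":0,"dx":6,"dy":4.6,"dz":0,"twist":-7},
  {"claw":0,"dx":9,"dy":6.9,"dz":0,"twist":-7},
  {"claw":0,"dx":12,"dy":9.2,"dz":0,"twist":-7},
  {"claw":0,"dx":15,"dy":11.5,"dz":0,"twist":-7},
  {"claw":0,"dx":17.8,"dy":13.4,"dz":0,"twist":-7},
  {"claw":0,"dx":17.8,"dy":13.4,"dz":0,"twist":-7},
  {"claw":0,"dx":17.8,"dy":13.4,"dz":0,"twist":-7},
])

```text
time_s: 12.77
position: [0.6622, -0.0349, 0.2608]
tcp_rot: [[0.977, -0.214, 0.008], [-0.214, -0.977, -0.019], [0.012, 0.017, -1.0]]
force: [-0.8, 0.9, -2.5]
opening: 0.184
```

Emit:
arm_command([
  {"claw":0,"dx":0,"dy":0,"dz":2,"twist":0},
  {"claw":0,"dx":0,"dy":0,"dz":4,"twist":0},
  {"claw":0,"dx":0,"dy":0,"dz":6,"twist":0},
  {"claw":0,"dx":0,"dy":0,"dz":6,"twist":0},
  {"claw":0,"dx":0,"dy":0,"dz":6,"twist":0},
  {"claw":0,"dx":0,"dy":0,"dz":6,"twist":0},
])

```text
time_s: 13.27
position: [0.6625, -0.0346, 0.2012]
tcp_rot: [[0.977, -0.213, 0.008], [-0.213, -0.977, -0.019], [0.012, 0.017, -1.0]]
force: [0.3, 0.6, -1.6]
opening: 0.182
```

Run:
```python
from h import *
s=bot.read_state();t=s["tcp_rot"];print(s["position"],s["opening"],s["force"],togo([.6625,-.035,.1478],s),t[:,2],np.degrees(np.arctan2(t[1,0],t[0,0])))
im=bot.capture("wrist");cv2.imwrite("pics/w10.png",im[:,:,::-1])
im=bot.capture("side");crop(im,250,140,420,300,3.5,"w10s.png")
im=bot.capture("scene");crop(im,190,160,400,320,3.5,"w10c.png")
import json;json.dump({k:np.array(v).tolist() for k,v in s.items()},open("s10.json","w"))
```

```text
[ 0.66249004 -0.03461585  0.20116108] 0.18201461090646456 [ 0.29284693  0.6053669  -1.59657189] [-0.052897   -0.0513014   5.33573773] [ 0.00782602 -0.01870133 -0.99979449] -12.282182230830688
```

View pics/w10.png

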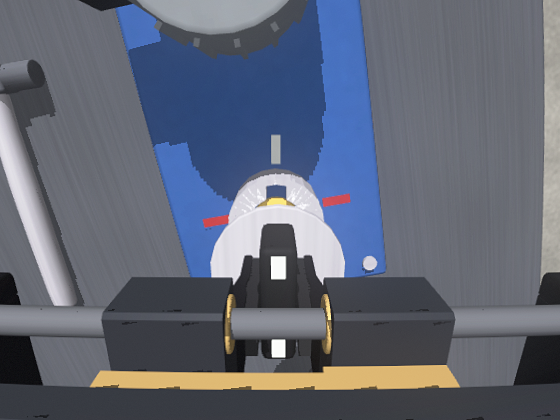

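View pics/w10s.png

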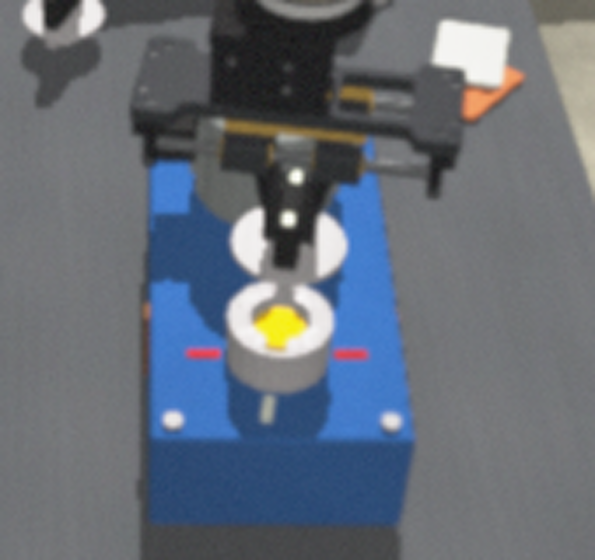

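View pics/w10c.png

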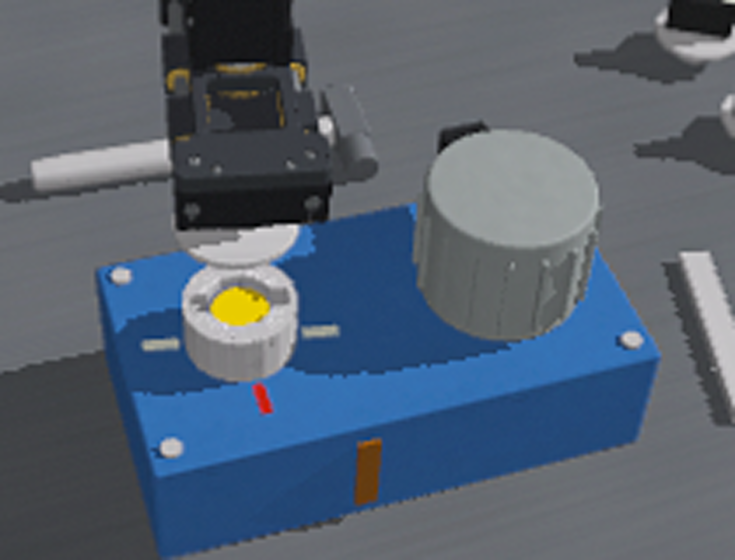

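Run:
```python
from h import *
import json
s={k:np.array(v) for k,v in json.load(open("s10.json")).items()}
z=.2012-.0308+.0595
a,b=[atz("wrist",p,z,s) for p in[(278,267),(278,348)]];d=a-b
print(a,b,(a+b)/2,np.linalg.norm(d),np.degrees(np.arctan2(d[1],d[0])))
o=atz("wrist",(276,147),.09,s);print("white",o,"expected",np.array([.6625,-.035])+.049*np.array([np.cos(np.radians(77.7)),np.sin(np.radians(77.7))]))
print("reds",atz("wrist",(216,222),.09,s),atz("wrist",(338,200),.09,s))
f=lambda x,y:(250+x/3.5,140+y/3.5);h=lambda x,y:(190+x/3.5,160+y/3.5)
print("side dots",[atz("side",f(*p),z) for p in[(296,177),(288,219)]])
print("neck top side",atz("side",f(280,320),.125),"flange side",atz("side",f(288,245),.1939))
print("scene flange?",atz("scene",h(238,232),.19))
```

```text
[ 0.66625122 -0.01561642  0.2299    ] [ 0.65747652 -0.05582687  0.2299    ] [ 0.66186387 -0.03572164  0.2299    ] 0.04115672205398679 77.68992713196944
white [0.67292703 0.01444319 0.09      ] expected [0.67293849 0.01287523]
reds [ 0.61195105 -0.03436474  0.09      ] [ 0.71253281 -0.03751691  0.09      ]
side dots [array([ 0.6679301 , -0.01598424,  0.2299    ]), array([ 0.65929856, -0.05418862,  0.2299    ])]
neck top side [ 0.66258095 -0.03763341  0.125     ] flange side [ 0.66310205 -0.03918924  0.1939    ]
scene flange? [ 0.66981123 -0.03649213  0.19      ]
```

Cap axis and neck axis agree within about 1 mm, and the bar is at 77.7°, on the slot line. Lowering into the slots.

Emit:
arm_command([
  {"claw":0,"dx":-0.05,"dy":-0.05,"dz":1,"twist":0},
  {"claw":0,"dx":-0.05,"dy":-0.1,"dz":2,"twist":0},
  {"claw":0,"dx":-0.05,"dy":-0.1,"dz":3,"twist":0},
  {"claw":0,"dx":-0.05,"dy":-0.1,"dz":4,"twist":0},
  {"claw":0,"dx":-0.05,"dy":-0.1,"dz":5,"twist":0},
  {"claw":0,"dx":-0.05,"dy":-0.1,"dz":5.2,"twist":0},
  {"claw":0,"dx":-0.05,"dy":-0.1,"dz":5.2,"twist":0},
  {"claw":0,"dx":-0.05,"dy":-0.1,"dz":5.2,"twist":0},
])

```text
time_s: 14.08
position: [0.6634, -0.0354, 0.1499]
tcp_rot: [[0.977, -0.214, 0.009], [-0.214, -0.977, -0.019], [0.013, 0.016, -1.0]]
force: [-0.8, -0.0, -2.9]
opening: 0.179
```

Run:
```python
from h import *
s=bot.read_state();t=s["tcp_rot"];print(s["position"],s["opening"],s["force"],s["moment"],togo([.6625,-.035,.1388],s),t[:,2],np.degrees(np.arctan2(t[1,0],t[0,0])))
im=bot.capture("wrist");cv2.imwrite("pics/w11.png",im[:,:,::-1])
im=bot.capture("side");crop(im,250,140,420,300,3.5,"w11s.png")
```

```text
[ 0.66340873 -0.03540873  0.14991607] 0.17900231527566926 [-7.67315616e-01 -7.32192092e-04 -2.86103590e+00] [ 0.03083201  0.19528512 -0.03348236] [-0.11225848 -0.03871546  1.1097288 ] [ 0.00945657 -0.01886987 -0.99977723] -12.346020380878343
```

View pics/w11.png

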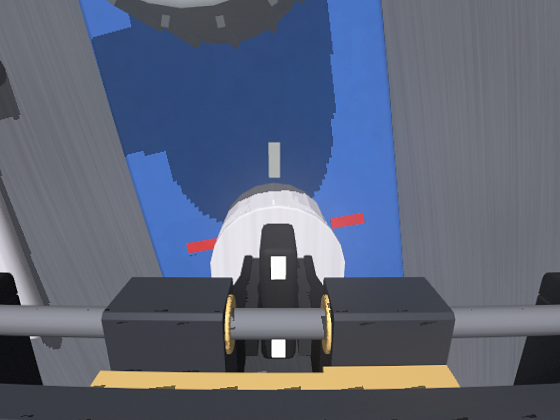

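View pics/w11s.png

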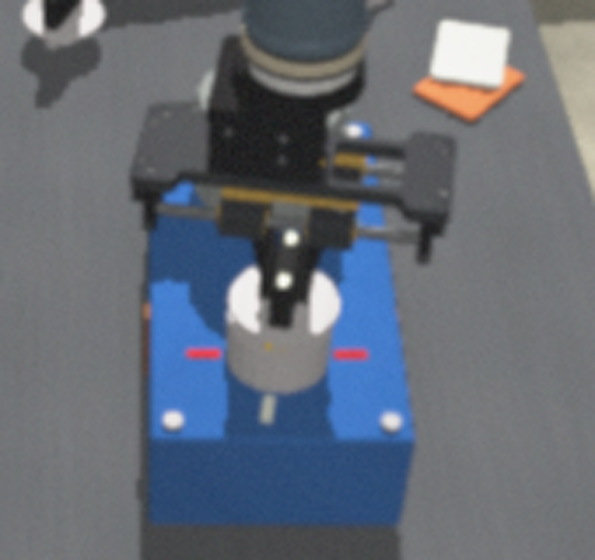

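The cap is entering free of force. Pushing down on the spring.

Emit:
arm_command([
  {"claw":0,"dx":-0.08,"dy":0,"dz":0.3,"twist":0},
  {"claw":0,"dx":-0.08,"dy":0,"dz":0.6,"twist":0},
  {"claw":0,"dx":-0.08,"dy":0,"dz":0.9,"twist":0},
  {"claw":0,"dx":-0.08,"dy":0,"dz":1.15,"twist":0},
  {"claw":0,"dx":-0.08,"dy":0,"dz":1.15,"twist":0},
  {"claw":0,"dx":-0.08,"dy":0,"dz":1.15,"twist":0},
])

```text
time_s: 14.68
position: [0.6634, -0.0353, 0.1409]
tcp_rot: [[0.977, -0.214, 0.012], [-0.214, -0.977, -0.019], [0.016, 0.016, -1.0]]
force: [-2.3, -0.3, 7.3]
opening: 0.181
```

Run:
```python
from h import *
s=bot.read_state();t=s["tcp_rot"];print(s["position"],s["opening"],s["force"],s["moment"],togo([.6625,-.035,.1388],s),t[:,2],np.degrees(np.arctan2(t[1,0],t[0,0])))
im=bot.capture("wrist");cv2.imwrite("pics/w12.png",im[:,:,::-1])
```

```text
[ 0.66342197 -0.03534376  0.14086397] 0.1805757492764743 [-2.29580511 -0.28658041  7.28333096] [0.21349747 0.66202107 0.04172968] [-0.10066709 -0.01722789  0.20457575] [ 0.0119903  -0.01928078 -0.99974221] -12.329535318538658
```

View pics/w12.png

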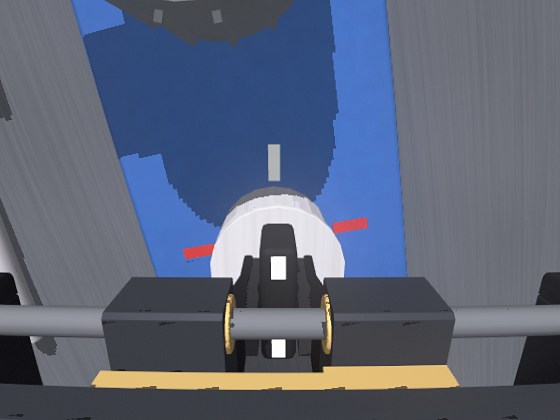

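Upward force is 10 N, which means about 7 mm of spring compression and a depth of about 15 mm. The arm sags roughly 2.5 mm, so I'll press 2 mm deeper.

Emit:
arm_command([
  {"claw":0,"dx":-0.1,"dy":0,"dz":0.46,"twist":0},
  {"claw":0,"dx":-0.1,"dy":0,"dz":0.46,"twist":0},
  {"claw":0,"dx":-0.1,"dy":0,"dz":0.46,"twist":0},
  {"claw":0,"dx":-0.1,"dy":0,"dz":0.46,"twist":0},
])

```text
time_s: 15.07
position: [0.6634, -0.0353, 0.1389]
tcp_rot: [[0.977, -0.214, 0.015], [-0.213, -0.977, -0.02], [0.019, 0.016, -1.0]]
force: [-2.9, 1.8, 9.2]
opening: 0.182
```

Run:
```python
from h import *
s=bot.read_state();t=s["tcp_rot"];print(s["position"],s["opening"],s["force"],s["moment"],togo([.6625,-.035,.1388],s),t[:,2],np.degrees(np.arctan2(t[1,0],t[0,0])))
```

```text
[ 0.66336793 -0.03532057  0.13888652] 0.18241778870276792 [-2.92115802  1.816969    9.20967092] [0.17478211 0.68684124 0.00821759] [-0.09178196 -0.01290147  0.00672091] [ 0.01486774 -0.01990476 -0.99969133] -12.325618533517684
```

Emit:
arm_command([
  {"claw":0,"dx":-0.08,"dy":0,"dz":0.27,"twist":5},
  {"claw":0,"dx":-0.08,"dy":0,"dz":0.27,"twist":11},
  {"claw":0,"dx":-0.08,"dy":0,"dz":0.27,"twist":17},
  {"claw":0,"dx":-0.08,"dy":0,"dz":0.27,"twist":23},
  {"claw":0,"dx":-0.08,"dy":0,"dz":0.27,"twist":29},
  {"claw":0,"dx":-0.08,"dy":0,"dz":0.27,"twist":35},
  {"claw":0,"dx":-0.08,"dy":0,"dz":0.27,"twist":40},
  {"claw":0,"dx":-0.08,"dy":0,"dz":0.27,"twist":40},
])

```text
time_s: 15.73
position: [0.6642, -0.0359, 0.139]
tcp_rot: [[0.609, -0.793, 0.019], [-0.793, -0.609, -0.022], [0.029, -0.002, -1.0]]
force: [-1.3, -0.4, 10.4]
opening: 0.179
```

Run:
```python
from h import *
s=bot.read_state();t=s["tcp_rot"];print(s["position"],s["opening"],s["force"],s["moment"],togo([.663,-.035,.1388],s),t[:,2],np.degrees(np.arctan2(t[1,0],t[0,0])))
im=bot.capture("wrist");cv2.imwrite("pics/w13.png",im[:,:,::-1])
```

```text
[ 0.66420569 -0.03587279  0.13901138] 0.17880393921440907 [-1.34439744 -0.38929479 10.39947561] [-0.00990123  0.53683396 -0.03057487] [-0.14319632  0.04254796  0.01690193] [ 0.01942026 -0.02160133 -0.99957803] -52.495153003150875
```

View pics/w13.png

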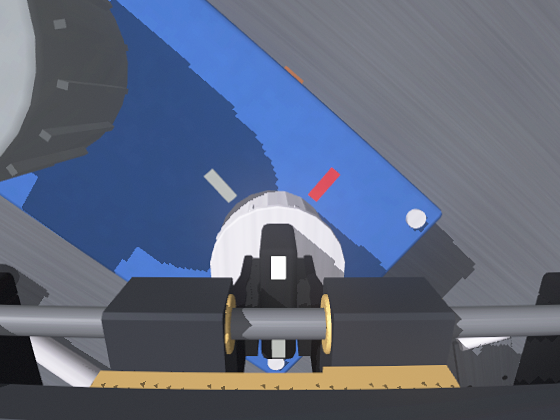

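Emit:
arm_command([
  {"claw":0,"dx":-0.1,"dy":0,"dz":0.27,"twist":5},
  {"claw":0,"dx":-0.1,"dy":0,"dz":0.27,"twist":11},
  {"claw":0,"dx":-0.1,"dy":0,"dz":0.27,"twist":17},
  {"claw":0,"dx":-0.1,"dy":0,"dz":0.27,"twist":23},
  {"claw":0,"dx":-0.1,"dy":0,"dz":0.27,"twist":29},
  {"claw":0,"dx":-0.1,"dy":0,"dz":0.27,"twist":35},
  {"claw":0,"dx":-0.1,"dy":0,"dz":0.27,"twist":39.8},
  {"claw":0,"dx":-0.1,"dy":0,"dz":0.27,"twist":39.8},
])

```text
time_s: 16.45
position: [0.6647, -0.0363, 0.139]
tcp_rot: [[-0.04, -0.999, 0.023], [-0.999, 0.04, -0.024], [0.023, -0.024, -0.999]]
force: [-2.2, -1.1, 9.0]
opening: 0.181
```

Run:
```python
from h import *
s=bot.read_state();t=s["tcp_rot"];print(s["position"],s["opening"],s["force"],s["moment"],togo([.663,-.035,.1388],s),t[:,2],np.degrees(np.arctan2(t[1,0],t[0,0])))
im=bot.capture("wrist");cv2.imwrite("pics/w14.png",im[:,:,::-1])
```

```text
[ 0.66469904 -0.03627684  0.13896757] 0.1813342441108178 [-2.196665   -1.11393268  9.04023078] [-0.23497294  0.80318293  0.00719164] [-0.12106706  0.17520659  0.00983116] [ 0.02265322 -0.02402416 -0.99945469] -92.31651665356085
```

View pics/w14.png

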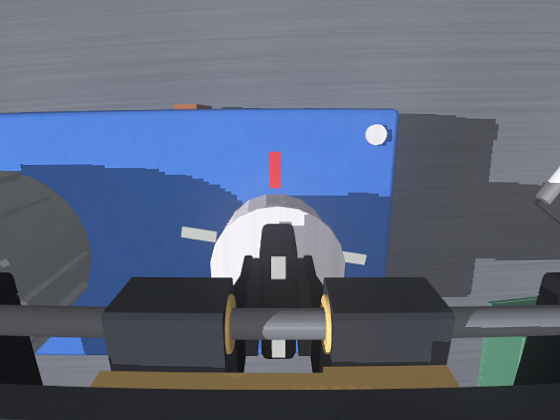

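Bar lines up with the red mark. Easing up into the notches.

Emit:
arm_command([
  {"claw":0,"dx":-0.05,"dy":0.05,"dz":0.1,"twist":0},
  {"claw":0,"dx":-0.05,"dy":0.05,"dz":-0.1,"twist":0},
  {"claw":0,"dx":-0.05,"dy":0.05,"dz":-0.25,"twist":0},
  {"claw":0,"dx":-0.05,"dy":0.05,"dz":-0.4,"twist":0},
  {"claw":0,"dx":-0.05,"dy":0.05,"dz":-0.5,"twist":0},
  {"claw":0,"dx":-0.05,"dy":0.05,"dz":-0.5,"twist":0},
  {"claw":0,"dx":-0.05,"dy":0.05,"dz":-0.5,"twist":0},
])

```text
time_s: 17.08
position: [0.6646, -0.0362, 0.1442]
tcp_rot: [[-0.038, -0.999, 0.024], [-0.999, 0.038, -0.025], [0.024, -0.025, -0.999]]
force: [0.6, -1.3, 1.4]
opening: 0.182
```

Run:
```python
from h import *
s=bot.read_state();t=s["tcp_rot"];print(s["position"],s["opening"],s["force"],s["moment"],t[:,2],np.degrees(np.arctan2(t[1,0],t[0,0])))
```

```text
[ 0.66458047 -0.03619408  0.14420553] 0.1822784198707807 [ 0.62803743 -1.28905775  1.3639508 ] [-0.37545068  0.4105494   0.02540097] [ 0.02367797 -0.02490005 -0.9994095 ] -92.19069141793791
```

Emit:
arm_command([
  {"claw":0.5,"dx":0,"dy":0,"dz":0,"twist":0},
  {"claw":0.5,"dx":0,"dy":0,"dz":0,"twist":0},
  {"claw":0.5,"dx":0,"dy":0,"dz":0,"twist":0},
  {"claw":0.5,"dx":0,"dy":0,"dz":0,"twist":0},
  {"claw":0.5,"dx":0,"dy":0,"dz":0,"twist":0},
  {"claw":0.5,"dx":0,"dy":0,"dz":0,"twist":0},
])

```text
time_s: 17.58
position: [0.6645, -0.036, 0.144]
tcp_rot: [[-0.038, -0.999, 0.023], [-0.999, 0.037, -0.025], [0.024, -0.024, -0.999]]
force: [1.2, -0.6, 0.1]
opening: 0.482
```

Run:
```python
from h import *
s=bot.read_state();t=s["tcp_rot"];print(s["position"],s["opening"],s["force"],s["moment"],t[:,2],np.degrees(np.arctan2(t[1,0],t[0,0])))
im=bot.capture("wrist");cv2.imwrite("pics/w15.png",im[:,:,::-1])
```

```text
[ 0.66452546 -0.0360039   0.14402852] 0.48196995208418086 [ 1.17855361 -0.64509621  0.13069607] [-0.05332054  0.17554514  0.02342152] [ 0.0234752  -0.02469161 -0.99941945] -92.18101755948086
```

View pics/w15.png

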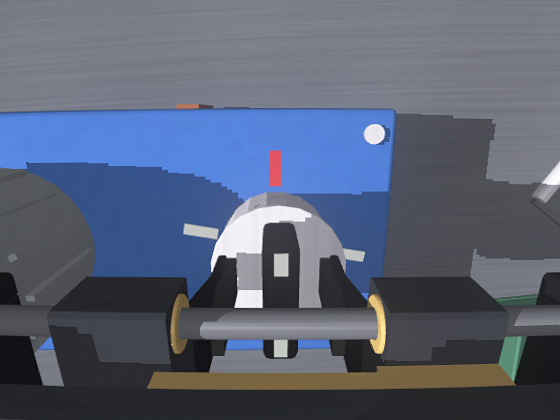

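Released, and the bar is still at the lock position. Raising the arm and backing off to check.

Emit:
arm_command([
  {"claw":0.6,"dx":0,"dy":0,"dz":-2,"twist":0},
  {"claw":0.6,"dx":0,"dy":0,"dz":-5,"twist":0},
  {"claw":0.6,"dx":0,"dy":0,"dz":-8,"twist":0},
  {"claw":0.6,"dx":0,"dy":0,"dz":-12,"twist":0},
  {"claw":0.6,"dx":0,"dy":0,"dz":-12,"twist":0},
  {"claw":0.6,"dx":0,"dy":0,"dz":-12,"twist":0},
  {"claw":0.6,"dx":0,"dy":0,"dz":-12,"twist":0},
  {"claw":0.6,"dx":0,"dy":0,"dz":-12,"twist":0},
])

```text
time_s: 18.3
position: [0.6606, -0.0328, 0.2624]
tcp_rot: [[-0.038, -0.999, 0.02], [-0.999, 0.038, -0.024], [0.023, -0.021, -1.0]]
force: [-0.1, 0.2, 0.1]
opening: 0.599
```

Run:
```python
from h import *
import json
s=bot.read_state();print(s["position"],s["opening"],s["force"])
im=bot.capture("wrist");crop(im,160,120,440,330,2.8,"w16.png")
json.dump({k:np.array(v).tolist() for k,v in s.items()},open("s16.json","w"))
im=bot.capture("scene");cv2.imwrite("pics/w16f.png",im[:,:,::-1]);crop(im,190,160,400,320,3.7,"w16c.png")
im=bot.capture("side");crop(im,270,160,390,290,4.5,"w16s.png")
```

```text
[ 0.6605968  -0.03283091  0.2623727 ] 0.5986238374593472 [-0.08288148  0.17183223  0.05295216]
```

View pics/w16.png

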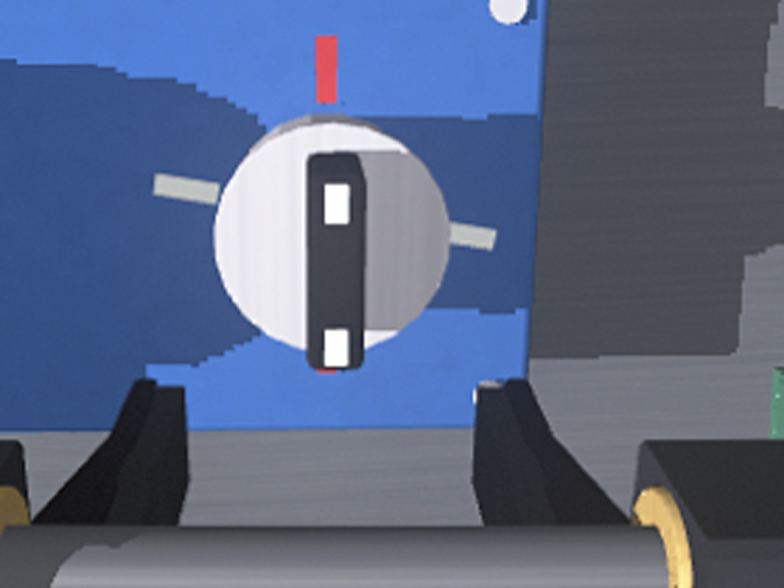

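View pics/w16c.png

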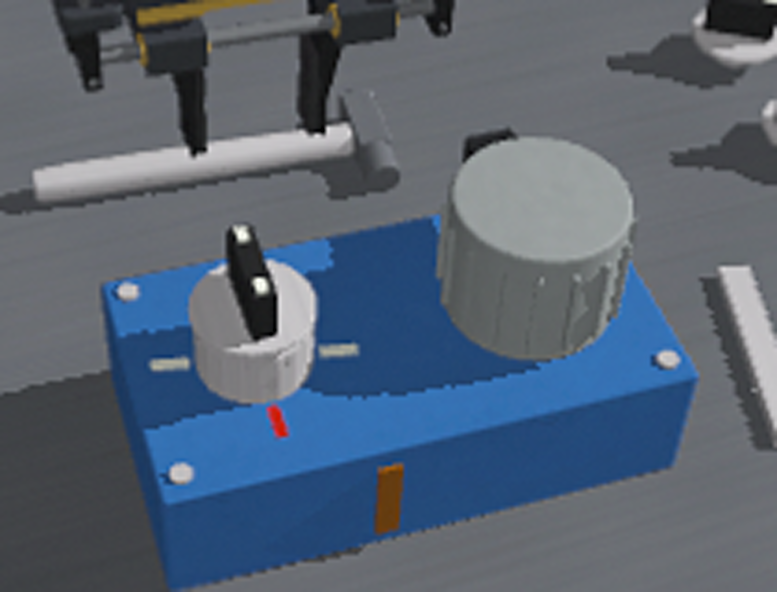

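View pics/w16s.png

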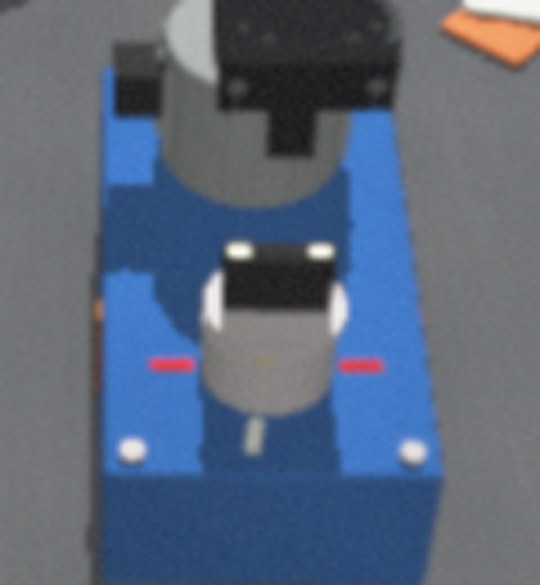

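View pics/w16f.png

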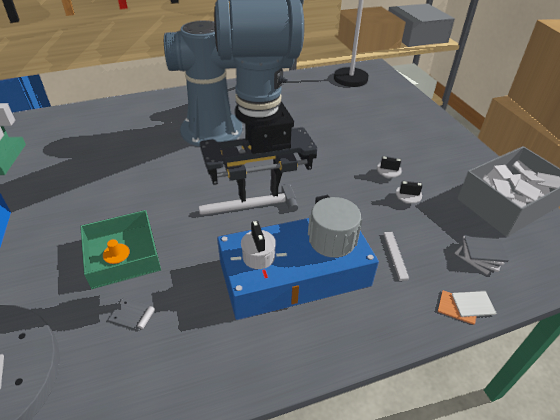

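The cap sits in the neck with its bar along the red marks; all three views agree. I'll check its height, centre and angle by triangulation.

Run:
```python
from h import *
import json
s={k:np.array(v) for k,v in json.load(open("s16.json")).items()}
w=lambda x,y:(160+x/2.8,120+y/2.8);c=lambda x,y:(190+x/3.7,160+y/3.7);d=lambda x,y:(270+x/4.5,160+y/4.5)
P=[]
for a,b,e in [((337,203),(240,233),(239,250)),((337,347),(261,286),(321,250))]:
    X=tri(ray("wrist",w(*a),s),ray("scene",c(*b)),ray("side",d(*e)));P.append(X[0]);print(X)
v=P[1]-P[0];print((P[0]+P[1])/2,np.degrees(np.arctan2(v[1],v[0])),np.linalg.norm(v))
```

```text
(array([ 0.65983195, -0.03723373,  0.1766297 ]), [np.float64(0.02338559218254157), np.float64(0.00989478130654977), np.float64(0.01571228152936385)])
(array([ 0.67094029, -0.03666188,  0.17735449]), [np.float64(0.024842869949856038), np.float64(0.01305392900769915), np.float64(0.013641987055156728)])
[ 0.66538612 -0.03694781  0.17699209] 2.946960170732515 0.011146639878884798
```

Residuals of 20 mm mean I matched the wrist's dots the wrong way round (wrist up is +x here). Swapping them.

Run:
```python
from h import *
import json
s={k:np.array(v) for k,v in json.load(open("s16.json")).items()}
w=lambda x,y:(160+x/2.8,120+y/2.8);c=lambda x,y:(190+x/3.7,160+y/3.7);d=lambda x,y:(270+x/4.5,160+y/4.5)
P=[]
for a,b,e in [((337,347),(240,233),(239,250)),((337,203),(261,286),(321,250))]:
    X=tri(ray("wrist",w(*a),s),ray("scene",c(*b)),ray("side",d(*e)));P.append(X[0]);print(X)
v=P[1]-P[0];print((P[0]+P[1])/2,np.degrees(np.arctan2(v[1],v[0])),np.linalg.norm(v))
print(bot.read_state()["qvel"].round(2))
```

```text
(array([ 0.64384911, -0.03564007,  0.17442435]), [np.float64(0.0005936670538111129), np.float64(0.00019404834918691815), np.float64(0.0005569935633814432)])
(array([ 0.68428289, -0.03661645,  0.17379452]), [np.float64(0.001172907626902005), np.float64(0.0007742221812176951), np.float64(0.0005368468234061961)])
[ 0.664066   -0.03612826  0.17410943] -1.3832816343200809 0.0404504700634958
[-0.1  -0.02 -0.45 -0.07 -0.11  0.08]
```

```bash
python3 -c "
from rig import bot
print(bot.hand_in(), bot.read_state()['time_s'])"
```

```text
the job is handed in; nothing more can be done
the job is handed in; nothing more can be done
```

The orange plug is in the green bin and the steel cap is fitted in the filler neck, released and, by my checks, locked. I handed the job in at about 18.5 s of the 70 s allowed. The hand-in gives no verdict.

- **Plug:** it came straight out, and the last scene picture shows it standing in the bin.
- **Cap fitting:** I used the cap farthest to the robot's right. It went into the slots without resistance and I pressed it to about 17 mm below the mouth. I then turned it 80° clockwise, eased it up and let go.
- **Last checks on the cap:** three cameras agree to about 1 mm:
  - The origin is about 10.4 mm below the mouth, against 11 mm nominal and 9 to 13.5 mm allowed.
  - It sits about 2 mm off the neck axis (5 mm allowed).
  - The bar is about 1° from the lock line.
  - The two bar marks are level to 0.6 mm.
- **Other things:** the last picture shows the hammer, hinge plate and flat bar where they were; I judged this by eye, without measuring. The wrist force read close to zero with the arm about 12 cm clear above the cap.
- **Disagreements on the way:**
  - One wrist reading taken while the arm was moving was off by about 10 mm. I retook it with the arm still and it then matched the fixed cameras.
  - My first check of the cap's final position had matched two points wrongly. I corrected that before handing in.
  - The tool had crept to a tilt of about 1.5 to 2°, but the fit went in without trouble.

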